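# Clear the jig and hold a bearing bracket in its corner

## Task

Get the bearing bracket ready to be drilled in the green locating jig. First clear the cleaning brush off the jig: lay it flat and lengthwise in the wide, empty compartment of the grey tool tray and let go of it; then pick up the steel bracket by its upright web, set its foot flat on the jig bed, and press it into the corner so that its long side lies flush against the back fence and its end against the end stop. Finish while still gripping the bracket and pressing it against both fences, with the punch left in the tray's narrow compartment and the bearing, grease jar and tape roll left where they stand.

Things in the scene. Friction and masses are not known exactly. Their poses are not given: they have to be found in the camera images.
- brush_mid (a point): Centre of the loose cleaning brush (half-way up): 177 long, 14 high, wooden handle 22 wide, bristle end 30 wide, 50 g. Its y axis runs along the brush; the handle reaches from 20 mm on the -y side of this point to the +y end, the bristles are at the -y end. z is up. It starts lying on the jig bed, roughly along the back fence.
- slot (a point): Centre of the floor of the wide, empty compartment of the grey plastic tray (fixed to the bench). Inside 216 long along this point's x axis and 84 wide along y; floor 3 mm above the bench, walls and divider 4 thick with their tops 14 above the bench.
- narrow_slot (a point): Centre of the floor of the narrow compartment of the same tray, 216 long along x and 40 wide along y, floor 3 mm above the bench; the punch lies in it.
- punch: Loose steel drift punch, 120 long along its y axis, 11 thick, lying in the tray's narrow compartment; origin on its underside at mid-length.
- bracket_mid (a point): Centre of the loose steel bearing bracket (0.25 to 0.5 kg), 34 mm above its underside. Rectangular foot 64 along x, 84 along y, 14 thick; in the middle of it stands an upright web 18 thick along x, 56 wide along y, with a rounded top 68 above the underside and a brass bush through it along x; its 18 mm thickness is the place to grip. z is up. It starts standing on the bench. It is the same either way round (half turn about z).
- corner (a point): Inner corner of the jig at bed level: the point where the inner faces of the two fences would meet, 12 above the bench. x points at and square to the back fence, y runs along the back fence away from the end stop, z up. The free bed lies on the -x, +y side of this point: it reaches 140 to -x and 220 to +y. Pressed home, the bracket's long (84) side lies along y against the back fence and its 64 side against the end stop, so its middle is 32 to -x and 42 to +y of this point.
- back_fence: Aluminium bar fixed on the jig bed, 14 thick, 18 high above the bed; inner face is the plane x = 0 of the corner point, from 8 to 188 mm along its y. This origin is the corner point.
- end_stop: Aluminium bar fixed on the jig bed, 14 thick, 18 high above the bed; inner face is the plane y = 0 of the corner point, from 8 to 92 mm along its -x. This origin is the corner point.
- brush: The same brush; origin on its underside, 7 mm below its centre.
- bracket: The same bracket; origin at the centre of its underside. Its faces and those of the jig are smooth and oiled (friction about 0.3).
- bearing: Loose bystander: steel roller bearing 68 across, 20 high, towards the back of the bench; origin under its centre. Leave alone.
- grease_jar: Loose bystander: white jar with green lid, 70 across, 71 high, towards the back of the bench; origin under its centre. Leave alone.
- tape_roll: Loose bystander: black tape roll 68 across, 19 high, at the right of the bench; origin under its centre. Leave alone.

How it is judged:
By the outcome, as a careful person would: the job done as asked, in the order asked, and still so for the second after the job is handed in, while the arm keeps its last pose, push and grip.
It also fails if it takes over 64 s, if anything falls off the work surface, if the arm or the gripper's body presses on something with over 40 N, if the wrist force passes 120 N, or if a joint passes its speed limit or range.

## Robot

A 6-joint arm with a two-finger parallel gripper is mounted at the origin on a cart in front of the work surface, level with it; the furniture and walls round the work are solid. World frame = base frame: x ahead of the robot, y to its left, z up, the work surface at z = 0. Lengths are in m, angles in rad, forces in N, time in s.
With the tool pointing down it reaches from about 0.225 to 0.875 m from the base axis. Payload 3.4 kg.
Tool frame: the origin (TCP) lies midway between the tips of the shut fingers; the grasp point (between the pads) lies 19 mm behind it; z points along the fingers, y is the line along which they close (so a half turn about z gives the same grasp; the last joint's range is limited). The gripper opens to 85 mm and grips with 20 to 120 N. Pads are 22 mm wide; open, the fingers measure 114 mm over their backs; the gripper's body (76 mm by 85 mm) begins 54 mm behind the grasp point. The pads swing forward as they close: fully open they stand 13 mm farther back than shut.
Start: joints at [1.181, 0.276, 1.505, -0, 1.361, -0.121], TCP at [0.153, 0.554, 0.231] pointing down, gripper open.
Joint ranges: [-2.89, 2.89], [-0.75, 2.08], [0.22, 2.7], [-1.18, 4.32], [0.11, 2.71], [-2.7, 2.7]. Speed limits (rad/s): [2.57, 2.57, 3.14, 3.14, 3.14, 3.14].

## Interface

Orientations are given as a rotation vector (axis times angle).
In Python, from cell import r gives the robot as it stands. The module is installed in compiled form; this text tells all that it offers.
- The arm moves only by the tool send_rows, never from a script. Its argument "moves" is a list of rows, each an object with "grip": the opening, from -1 (shut) to 1 (fully open); "travel": the shift along the world's x, y, z normalised to -1 to 1, where 1 is 0.08 m, a list of three; "yaw": the turn about the world's z normalised to -1 to 1, where 1 is 0.5 rad. A call has 1 to 20 rows; each row is the pose to reach, as a shift and turn from the pose commanded when the call began; what a row does not reach only later rows make up. A row lasts 1/10 s, in which the tool goes at most 50 mm and 8.59 degrees, less where a joint would pass 70% of its speed; a pose out of reach is approached as far as the arm can. A call with a number of a shift or a turn outside -1 to 1 is refused whole. A call with a gripper value outside its range is refused whole. The fingers move at their own pace and stop on an object; the grip force is fixed at half the most. Time passes only in rows, so rows that repeat a pose let the fingers close. It gives the time, the measured TCP pose, the force and the opening at its end, in the units of the state.
- r.state(): the state, without advancing time (a new reading comes with each control period).
- r.camera(name): name is "scene" or "top" or "wrist"; returns the picture (400x640x3 uint8, red, green, blue); there is no depth.
- r.calibration(name): a dict with "K" (3x3 intrinsics, pixels), "R" (3x3) and "t" (3): a world point X has camera coordinates R X + t. Camera axes: x right, y down, z forward; pixel columns grow to the right and rows downward; lengths in m; the calibration is good to about 2 mm. The wrist camera is an equidistant fisheye: a pixel r from the principal point sees the ray r / f radians off the axis. A picture is of the moment at which its call begins: read the wrist's pose just before it. calibration takes no time and is no camera call; for the wrist camera it gives the pose at the moment of the call.
- r.finish_job(): hands the job in, once; it reports no verdict.
Trained networks look in the newest picture that a camera, given by its name, has taken for a name from the list of things; names that differ only in an ending like _2 or _b are one class to them, and where a whole thing is asked for, a point or a joint stands for the part that bears it (a point fixed in the world has none). Each returns a list of dicts, best first, with "conf" (0 to 1); they miss things now and then, are a little off and sometimes report something else, mostly with a low value. They report only what shows in the picture. A call takes as long as a camera call.
- r.masks_of(name, camera): "mask" (400x640 bool, what is visible of it) and "extent" ([left, top, width, height] in pixels, round what is visible of it).
The state is a dict: "time": time; "qpos": joint angles; "joint_vel": joint speeds; "tau": joint torques, N m; "tool_pos": TCP position; "orientation": TCP orientation; "contact_force": force on the tool from outside, world axes, zero at the start; "torque": the same for the moment, N m; "finger_gap": finger opening in m.
Only numpy, scipy, OpenCV 4.12 (cv2) and the standard library are available. Lean on these libraries where they do the work, as an engineer would, in place of code of your own. Each camera call takes 0.05 s, during which the arm holds its last target. There are 200 camera calls.

## Working session

There is one attempt and no reset: what is moved stays moved. The work goes in short steps, Python scripts to look and compute and a tool call to move; the robot and the scene stay as the last step left them, time stands still between calls to the robot, and variables do not carry over. Pictures are saved under pics/ and viewed, on a budget of 10 in all, crops included, one or two more only if the job needs it, and the job is handed in when it is done.

Besides the shell and the picture viewer there is one more tool, called after "Request:" in YAML: its name, and indented under it one key for each argument. send_rows: Moves the arm, as the interface text tells. Scaled input: -1 to 1 covers 0.08 m each way for a shift and 0.5 rad each way for a turn. Its arguments: {"type":"object","properties":{"moves":{"type":"array","items":{"type":"object","properties":{"grip":{"type":"number"},"travel":{"type":"array","items":{"type":"number","minimum":-1,"maximum":1}},"yaw":{"type":"number","minimum":-1,"maximum":1}}}}},"required":["moves"]}

```bash
mkdir -p pics
cat > h.py <<'E'
import numpy as np, cv2
from cell import r
def cal(n):
    c=r.calibration(n); return np.array(c["K"]),np.array(c["R"]),np.array(c["t"])
def toworld(px,z,n,c=None):
    K,R,t=c or cal(n); px=np.atleast_2d(px).astype(float); z=np.broadcast_to(z,len(px))
    d=np.c_[(px-K[:2,2])/[K[0,0],K[1,1]],np.ones(len(px))]
    if n=="wrist":
        a=d[:,:2]; th=np.linalg.norm(a,axis=1,keepdims=True); d=np.c_[a/np.maximum(th,1e-9)*np.sin(th),np.cos(th)]
    d=d@R; o=-R.T@t
    return o+d*((z-o[2])/d[:,2])[:,None]
def topx(X,n,c=None):
    K,R,t=c or cal(n); p=np.atleast_2d(X)@R.T+t
    if n=="wrist":
        rr=np.linalg.norm(p[:,:2],axis=1,keepdims=True); a=p[:,:2]/np.maximum(rr,1e-9)*np.arctan2(rr,p[:,2:])
    else: a=p[:,:2]/p[:,2:]
    return a*[K[0,0],K[1,1]]+K[:2,2]
def save(n,f):
    im=r.camera(n); cv2.imwrite("pics/"+f,im[:,:,::-1]); return im
E
python3 - <<'E'
from h import *
a=save("top","top0.png"); b=save("scene","scene0.png")
for n in["top","scene"]:
    K,R,t=cal(n); print(n,K[0,0],(-R.T@t).round(3),R[2].round(3))
for n in["brush","bracket","punch","slot","back_fence","end_stop","bearing","grease_jar","tape_roll"]:
    for c in["top","scene"]:
        m=r.masks_of(n,c)
        print(n,c,[(round(x["conf"],2),x["extent"]) for x in m[:2]])
        if m and c=="top":
            bx=cv2.minAreaRect(np.argwhere(m[0]["mask"])[:,::-1].astype(np.float32)); print("   rect",[np.round(q,1) for q in bx],toworld(bx[0],0.01,"top").round(3))
print(r.state())
E
```

```text
top 476.70596236537153 [ 0.306 -0.1    1.672] [ 0.176 -0.01  -0.984]
scene 465.27075325949073 [-0.341 -1.037  1.068] [ 0.553  0.562 -0.615]
brush top [(0.9, [353.2, 217.4, 46.3, 15.6]), (0.31, [177.3, 195.6, 55.2, 71.3])]
   rect [array([376.2, 225.9]), array([ 9.7, 50. ]), np.float64(76.0)] [[ 0.519 -0.306  0.01 ]]
brush scene [(0.82, [324.7, 225.9, 51.2, 20.7])]
bracket top [(0.6, [280.0, 213.6, 25.3, 25.5])]
   rect [array([290.1, 226. ]), array([19.1, 24.5]), np.float64(69.0)] [[ 0.521 -0.004  0.01 ]]
bracket scene [(0.78, [280.1, 183.3, 28.0, 25.2]), (0.19, [325.2, 225.5, 49.4, 24.6])]
punch top [(0.16, [250.2, 138.4, 21.2, 24.2])]
   rect [array([260.8, 150.6]), array([23.3, 18.8]), np.float64(63.4)] [[0.796 0.102 0.01 ]]
punch scene [(0.65, [234.3, 167.5, 19.0, 6.4])]
slot top [(0.83, [178.6, 195.2, 49.3, 69.4]), (0.57, [354.3, 218.0, 45.8, 16.1])]
   rect [array([203.4, 231.4]), array([39.3, 64.8]), np.float64(13.4)] [[0.505 0.299 0.01 ]]
slot scene [(0.72, [327.6, 227.3, 48.7, 18.9]), (0.66, [207.1, 151.1, 63.4, 34.4])]
back_fence top [(0.7, [356.0, 205.7, 51.9, 2.5])]
   re
[... 830 characters left out ...]
.8]), (0.63, [204.9, 149.5, 65.4, 35.0])]
{'time': 1.0, 'qpos': array([ 1.18101461e+00,  2.75863681e-01,  1.50492026e+00,  5.82608742e-06,
        1.36069529e+00, -1.21020460e-01]), 'joint_vel': array([-0.00086919, -0.00033383, -0.00233996, -0.00025413, -0.0008696 ,
        0.0007067 ]), 'tau': array([-4.00668450e-04, -4.16666400e+01, -2.46099544e+01, -3.07824412e-04,
        4.78902439e-04,  1.77636321e-05]), 'tool_pos': array([0.15270657, 0.55437346, 0.23134065]), 'orientation': array([4.20898531e-01, 3.11324644e+00, 1.74639530e-04]), 'contact_force': array([-0.60752815,  0.62569689, -1.24539414]), 'torque': array([ 0.01015782, -0.05210457,  0.00300079]), 'finger_gap': 0.08524523715024078}
```

Run:
```python
import cv2
a=cv2.imread("pics/top0.png")
cv2.imwrite("pics/top0c.png",cv2.resize(a[130:290,165:465],None,fx=2.66,fy=2.66,interpolation=cv2.INTER_CUBIC))
```

```text
(no output)
```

View pics/top0c.png

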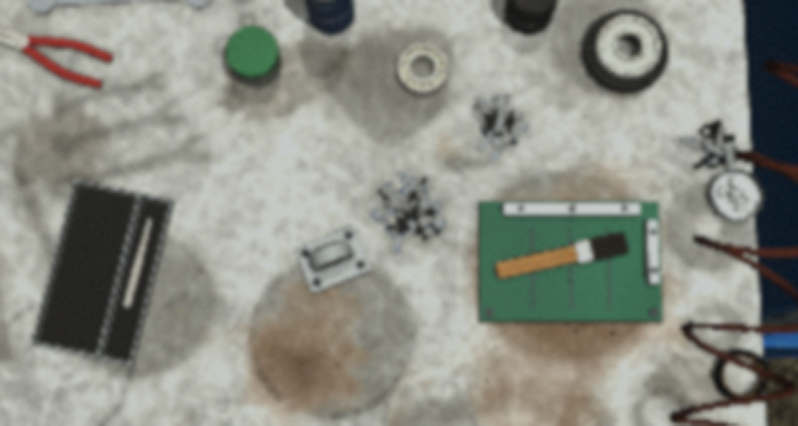

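Run:
```python
from h import *
f=lambda P,z:toworld(np.array(P)/2.66+[165,130],z,"top").round(4)
print("fence inner top",f([(503,215),(641,214)],.03))
print("stop inner top",f([(648,220),(647,281)],.03))
print("brush",f([(497,270),(627,245),(585,254)],.026))
print("jig",f([(479,202),(661,204),(661,322),(478,322)],.012))
print("wide slot corners in: ",f([(78,185),(137,196),(100,353),(38,341)],.014))
print("bracket web top",f([(310,256),(350,241),(355,250),(316,266)],.06))
print("foot",f([(298,248),(357,228),(372,268),(313,290)],.014))
K,R,t=cal("wrist");print(K,(-R.T@t),R,r.state()["tool_pos"])
```

```text
fence inner top [[ 0.5701 -0.2283  0.03  ]
 [ 0.5699 -0.4096  0.03  ]]
stop inner top [[ 0.5619 -0.4185  0.03  ]
 [ 0.4816 -0.4139  0.03  ]]
brush [[ 0.4982 -0.2192  0.026 ]
 [ 0.5296 -0.3903  0.026 ]
 [ 0.5182 -0.3348  0.026 ]]
jig [[ 0.5908 -0.1981  0.012 ]
 [ 0.5861 -0.4402  0.012 ]
 [ 0.4295 -0.4334  0.012 ]
 [ 0.4317 -0.1939  0.012 ]]
wide slot corners in:  [[0.6178 0.3338 0.014 ]
 [0.6023 0.2552 0.014 ]
 [0.396  0.2971 0.014 ]
 [0.4122 0.3779 0.014 ]]
bracket web top [[ 0.5143  0.0222  0.06  ]
 [ 0.5332 -0.0289  0.06  ]
 [ 0.5215 -0.0353  0.06  ]
 [ 0.5014  0.0145  0.06  ]]
foot [[ 0.531   0.0416  0.014 ]
 [ 0.5569 -0.0361  0.014 ]
 [ 0.5036 -0.0558  0.014 ]
 [ 0.4754  0.0216  0.014 ]]
[[309.70691629   0.         317.07893344]
 [  0.         309.70691629 200.43610037]
 [  0.           0.           1.        ]] [0.08775751 0.57203677 0.3751714 ] [[ 2.65731578e-01  9.64046802e-01  7.01242492e-04]
 [ 9.28585667e-01 -2.56152343e-01  2.68541683e-01]
 [ 2.59066375e-01 -7.07088414e-02 -9.63267810e-01]] [0.15270657 0.55437346 0.23134065]
```

Request:
send_rows:
  moves:
    - {"grip": 0.1,"travel": [0.2,-0.49,0],"yaw": -0.1}
    - {"grip": 0.1,"travel": [0.41,-0.98,0],"yaw": -0.2}
    - {"grip": 0.1,"travel": [0.41,-0.98,0],"yaw": -0.2}

```text
time: 1.3
tool_pos: [0.1862, 0.4716, 0.2313]
orientation: [0.581, 3.086, -0.006]
contact_force: [0.2, -0.1, 0.4]
finger_gap: 0.0467
```

Request:
send_rows:
  moves:
    - {"grip": 0.1,"travel": [0.2,-0.49,0],"yaw": -0.1}
    - {"grip": 0.1,"travel": [0.41,-0.98,0],"yaw": -0.2}
    - {"grip": 0.1,"travel": [0.41,-0.98,0],"yaw": -0.2}

```text
time: 1.6
tool_pos: [0.2191, 0.3941, 0.2315]
orientation: [0.735, 3.053, -0.003]
contact_force: [-0.4, 0.9, -0.6]
finger_gap: 0.0469
```

Request:
send_rows:
  moves:
    - {"grip": 0.1,"travel": [0.2,-0.49,0],"yaw": -0.1}
    - {"grip": 0.1,"travel": [0.41,-0.98,0],"yaw": -0.2}
    - {"grip": 0.1,"travel": [0.41,-0.98,0],"yaw": -0.2}

```text
time: 1.9
tool_pos: [0.2522, 0.3165, 0.2315]
orientation: [0.888, 3.012, -0.002]
contact_force: [-0.3, 1.2, -0.1]
finger_gap: 0.0469
```

Request:
send_rows:
  moves:
    - {"grip": 0.1,"travel": [0.2,-0.49,0],"yaw": -0.1}
    - {"grip": 0.1,"travel": [0.41,-0.98,0],"yaw": -0.2}
    - {"grip": 0.1,"travel": [0.41,-0.98,0],"yaw": -0.2}

```text
time: 2.2
tool_pos: [0.2857, 0.2387, 0.2316]
orientation: [1.038, 2.963, -0.001]
contact_force: [0.4, 0.7, -1.2]
finger_gap: 0.0471
```

Run:
```python
from h import *
s=r.state();print(s["time"],s["tool_pos"],s["orientation"]);save("wrist","tray.png")
```

```text
2.2 [0.28568608 0.23865171 0.23162472] [ 1.03819762e+00  2.96314087e+00 -5.26716031e-04]
```

Request:
send_rows:
  moves:
    - {"grip": 0.1,"travel": [0.2,-0.49,0],"yaw": -0.1}
    - {"grip": 0.1,"travel": [0.41,-0.98,0],"yaw": -0.2}
    - {"grip": 0.1,"travel": [0.41,-0.98,0],"yaw": -0.2}

```text
time: 2.55
tool_pos: [0.319, 0.1607, 0.2316]
orientation: [1.184, 2.908, -0.0]
contact_force: [0.1, 0.5, 0.2]
finger_gap: 0.0468
```

Request:
send_rows:
  moves:
    - {"grip": 0.1,"travel": [0.2,-0.49,0],"yaw": -0.1}
    - {"grip": 0.1,"travel": [0.41,-0.98,0],"yaw": -0.2}
    - {"grip": 0.1,"travel": [0.41,-0.98,0],"yaw": -0.2}

```text
time: 2.85
tool_pos: [0.3524, 0.0823, 0.2317]
orientation: [1.327, 2.845, 0.0]
contact_force: [-0.1, 0.1, -0.6]
finger_gap: 0.0467
```

Request:
send_rows:
  moves:
    - {"grip": 0.1,"travel": [0.2,-0.49,0],"yaw": -0.1}
    - {"grip": 0.1,"travel": [0.41,-0.98,0],"yaw": -0.2}
    - {"grip": 0.1,"travel": [0.41,-0.98,0],"yaw": -0.2}

```text
time: 3.15
tool_pos: [0.3855, 0.0041, 0.2316]
orientation: [1.465, 2.776, 0.001]
contact_force: [0.1, 0.9, 0.3]
finger_gap: 0.0471
```

Request:
send_rows:
  moves:
    - {"grip": 0.1,"travel": [0.2,-0.49,0],"yaw": -0.1}
    - {"grip": 0.1,"travel": [0.41,-0.98,0],"yaw": -0.2}
    - {"grip": 0.1,"travel": [0.41,-0.98,0],"yaw": -0.2}

```text
time: 3.45
tool_pos: [0.4185, -0.0742, 0.2314]
orientation: [1.6, 2.7, 0.001]
contact_force: [-0.1, 1.3, 0.4]
finger_gap: 0.0468
```

Request:
send_rows:
  moves:
    - {"grip": 0.1,"travel": [0.2,-0.49,0],"yaw": -0.1}
    - {"grip": 0.1,"travel": [0.41,-0.98,0],"yaw": -0.2}
    - {"grip": 0.1,"travel": [0.41,-0.98,0],"yaw": -0.2}

```text
time: 3.75
tool_pos: [0.4513, -0.1525, 0.2311]
orientation: [1.732, 2.618, 0.001]
contact_force: [-1.1, 1.7, 0.5]
finger_gap: 0.0471
```

Request:
send_rows:
  moves:
    - {"grip": 0.1,"travel": [0.2,-0.49,0],"yaw": -0.1}
    - {"grip": 0.1,"travel": [0.41,-0.98,0],"yaw": -0.2}
    - {"grip": 0.1,"travel": [0.41,-0.98,0],"yaw": -0.2}

```text
time: 4.05
tool_pos: [0.484, -0.2308, 0.2308]
orientation: [1.861, 2.529, 0.0]
contact_force: [-0.8, 1.3, 0.1]
finger_gap: 0.047
```

Request:
send_rows:
  moves:
    - {"grip": 0.1,"travel": [0.2,-0.49,0],"yaw": -0.1}
    - {"grip": 0.1,"travel": [0.41,-0.98,0],"yaw": -0.2}
    - {"grip": 0.1,"travel": [0.41,-0.98,0],"yaw": -0.2}
    - {"grip": 0.1,"travel": [0.41,-0.98,0],"yaw": -0.2}

```text
time: 4.45
tool_pos: [0.5142, -0.3051, 0.2306]
orientation: [-1.981, -2.434, -0.003]
contact_force: [0.1, 0.1, -0.6]
finger_gap: 0.0469
```

Run:
```python
from h import *
s=r.state();print(s["time"],s["tool_pos"],s["orientation"],s["finger_gap"])
c=cal("wrist"); np.savez("c_jig.npz",*c)
im=save("wrist","jig.png")
for n in["brush","back_fence","end_stop"]:
    m=r.masks_of(n,"wrist"); print(n,[(round(x["conf"],2),x["extent"]) for x in m[:2]])
    if m:
        cc=max(cv2.findContours(m[0]["mask"].astype(np.uint8),0,1)[0],key=cv2.contourArea)[:,0].astype(float)
        for z in(.012,.026,.03):
            w=toworld(cc,z,"wrist",c)[:,:2].astype(np.float32); b=cv2.minAreaRect(w*1000); print(z,[np.round(q,1) for q in b], cv2.boxPoints(b).round(0).tolist())
```

```text
4.45 [ 0.51419362 -0.3051195   0.23059943] [-1.98132507 -2.43416026 -0.00277217] 0.04685976632520673
brush [(0.71, [309.6, 101.8, 25.3, 146.1])]
0.012 [array([ 519.5, -306.2]), array([ 30.9, 181.8]), np.float64(12.7)] [[484.0, -221.0], [524.0, -398.0], [555.0, -391.0], [515.0, -214.0]]
0.026 [array([ 518.8, -303.6]), array([ 29.7, 174.7]), np.float64(12.7)] [[485.0, -222.0], [524.0, -392.0], [553.0, -386.0], [514.0, -215.0]]
0.03 [array([ 518.6, -302.9]), array([ 29.4, 172.7]), np.float64(12.7)] [[485.0, -222.0], [523.0, -390.0], [552.0, -384.0], [514.0, -215.0]]
back_fence [(0.91, [342.9, 121.2, 50.3, 146.2]), (0.53, [272.0, 255.6, 66.7, 24.1])]
0.012 [array([ 584.4, -322.8]), array([190.5,  21.1]), np.float64(89.2)] [[572.0, -418.0], [594.0, -418.0], [596.0, -228.0], [575.0, -227.0]]
0.026 [array([ 581.2, -319.6]), array([183.1,  20.3]), np.float64(89.2)] [[570.0, -411.0], [590.0, -411.0], [593.0, -228.0], [572.0, -228.0]]
0.03 [array([ 580.3, -318.7]), array([181.,  20.]), np.float64(89.2)] [[569.0, -409.0], [589.0, -409.0], [592.0, -228.0], [572.0, -228.0]]
end_stop [(0.76, [272.0, 256.5, 67.9, 21.2])]
0.012 [array([ 525.3, -429.3]), array([23.3, 85.7]), np.float64(88.7)] [[482.0, -440.0], [568.0, -442.0], [568.0, -419.0], [483.0, -417.0]]
0.026 [array([ 524.3, -422. ]), array([22.4, 82.4]), np.float64(88.7)] [[483.0, -432.0], [565.0, -434.0], [566.0, -412.0], [483.0, -410.0]]
0.03 [array([ 524.1, -419.9]), array([22.1, 81.4]), np.float64(88.7)] [[483.0, -430.0], [565.0, -432.0], [565.0, -410.0], [484.0, -408.0]]
```

View pics/jig.png

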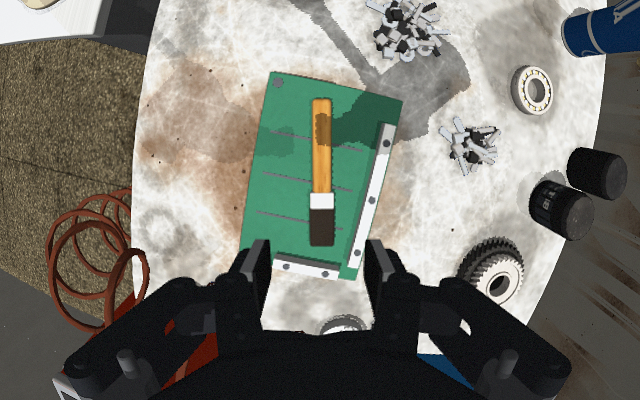

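Request:
send_rows:
  moves:
    - {"grip": 0.1,"travel": [0.04,0.06,-0.5],"yaw": 0.035}
    - {"grip": 0.1,"travel": [0.04,0.06,-1],"yaw": 0.035}
    - {"grip": 0.1,"travel": [0.04,0.06,-1],"yaw": 0.035}

```text
time: 4.95
tool_pos: [0.5131, -0.2992, 0.1467]
orientation: [-1.956, -2.443, -0.0]
contact_force: [-0.6, 0.2, -0.4]
finger_gap: 0.0469
```

Request:
send_rows:
  moves:
    - {"grip": 0.1,"travel": [0,0,-0.4]}
    - {"grip": 0.1,"travel": [0,0,-0.8]}
    - {"grip": 0.1,"travel": [0,0,-1]}
    - {"grip": 0.1,"travel": [0,0,-1]}

```text
validation failed for argument at $.mo...
```

Request:
send_rows:
  moves:
    - {"grip": 0.1,"travel": [0,0,-0.25]}
    - {"grip": 0.1,"travel": [0,0,-0.5]}
    - {"grip": 0.1,"travel": [0,0,-0.6]}
    - {"grip": 0.1,"travel": [0,0,-0.7]}
    - {"grip": 0.1,"travel": [0,0,-0.7]}
    - {"grip": 0.1,"travel": [0,0,-0.7]}

```text
validation failed for argument at $.mo...
```

Request:
send_rows:
  moves:
    - {"grip": -1,"travel": [0,0,0]}
    - {"grip": -1,"travel": [0,0,0]}
    - {"grip": -1,"travel": [0,0,0]}
    - {"grip": -1,"travel": [0,0,0]}
    - {"grip": -1,"travel": [0,0,0]}
    - {"grip": -1,"travel": [0,0,0]}

```text
validation failed for argument at $.mo...
```

Request:
send_rows:
  moves:
    - {"grip": 0.1,"travel": [0,0,-0.4],"yaw": 0}
    - {"grip": 0.1,"travel": [0,0,-0.8],"yaw": 0}
    - {"grip": 0.1,"travel": [0,0,-1],"yaw": 0}
    - {"grip": 0.1,"travel": [0,0,-1],"yaw": 0}
    - {"grip": 0.1,"travel": [0,0,-1],"yaw": 0}

```text
time: 5.45
tool_pos: [0.5177, -0.3036, 0.0732]
orientation: [1.963, 2.45, 0.0]
contact_force: [0.4, -0.7, 0.8]
finger_gap: 0.0466
```

Run:
```python
from h import *
s=r.state();print(s["time"],s["tool_pos"],s["orientation"],s["finger_gap"],s["contact_force"])
```

```text
5.45 [ 0.51774603 -0.30364021  0.07321254] [1.96273179e+00 2.44965565e+00 3.52639011e-04] 0.04656969128038998 [ 0.3719834  -0.68279757  0.82848955]
```

Request:
send_rows:
  moves:
    - {"grip": 0.1,"travel": [0,0.03,-0.25],"yaw": 0}
    - {"grip": 0.1,"travel": [0,0.03,-0.45],"yaw": 0}
    - {"grip": 0.1,"travel": [0,0.03,-0.6],"yaw": 0}
    - {"grip": 0.1,"travel": [0,0.03,-0.7],"yaw": 0}
    - {"grip": 0.1,"travel": [0,0.03,-0.7],"yaw": 0}
    - {"grip": 0.1,"travel": [0,0.03,-0.7],"yaw": 0}

```text
time: 6.05
tool_pos: [0.5173, -0.3012, 0.016]
orientation: [1.964, 2.45, 0.0]
contact_force: [0.9, -0.8, 0.7]
finger_gap: 0.0466
```

Request:
send_rows:
  moves:
    - {"grip": -1,"travel": [0,0,0],"yaw": 0}
    - {"grip": -1,"travel": [0,0,0],"yaw": 0}
    - {"grip": -1,"travel": [0,0,0],"yaw": 0}
    - {"grip": -1,"travel": [0,0,0],"yaw": 0}
    - {"grip": -1,"travel": [0,0,0],"yaw": 0}
    - {"grip": -1,"travel": [0,0,0],"yaw": 0}

```text
time: 6.65
tool_pos: [0.5173, -0.3013, 0.0163]
orientation: [1.964, 2.45, 0.0]
contact_force: [0.0, 0.5, 5.6]
finger_gap: 0.0202
```

Request:
send_rows:
  moves:
    - {"grip": -1,"travel": [0,0,0.2],"yaw": 0}
    - {"grip": -1,"travel": [0,0,0.6],"yaw": 0}
    - {"grip": -1,"travel": [0,0,1],"yaw": 0}
    - {"grip": -1,"travel": [0,0,1],"yaw": 0}

```text
time: 7.05
tool_pos: [0.5193, -0.3027, 0.0996]
orientation: [1.959, 2.445, 0.001]
contact_force: [0.9, -1.1, -0.4]
finger_gap: 0.02
```

Request:
send_rows:
  moves:
    - {"grip": -1,"travel": [0,0,0.5],"yaw": 0}
    - {"grip": -1,"travel": [0,0,0.5],"yaw": 0}

```text
time: 7.25
tool_pos: [0.519, -0.3024, 0.1391]
orientation: [1.96, 2.445, 0.001]
contact_force: [0.9, -0.8, -0.5]
finger_gap: 0.0202
```

Request:
send_rows:
  moves:
    - {"grip": -1,"travel": [-0.01,0.32,0],"yaw": 0.09}
    - {"grip": -1,"travel": [-0.02,0.64,0],"yaw": 0.18}
    - {"grip": -1,"travel": [-0.02,0.97,0],"yaw": 0.286}

```text
time: 7.55
tool_pos: [0.5142, -0.2222, 0.134]
orientation: [-1.782, -2.585, 0.0]
contact_force: [0.1, -0.3, -1.2]
finger_gap: 0.02
```

Request:
send_rows:
  moves:
    - {"grip": -1,"travel": [-0.01,0.32,0],"yaw": 0.09}
    - {"grip": -1,"travel": [-0.02,0.64,0],"yaw": 0.18}
    - {"grip": -1,"travel": [-0.02,0.97,0],"yaw": 0.286}

```text
time: 7.85
tool_pos: [0.5126, -0.1444, 0.134]
orientation: [-1.592, -2.706, 0.0]
contact_force: [-0.0, -0.6, -0.0]
finger_gap: 0.0201
```

Request:
send_rows:
  moves:
    - {"grip": -1,"travel": [-0.01,0.32,0],"yaw": 0.09}
    - {"grip": -1,"travel": [-0.02,0.64,0],"yaw": 0.18}
    - {"grip": -1,"travel": [-0.02,0.97,0],"yaw": 0.286}

```text
time: 8.15
tool_pos: [0.511, -0.0668, 0.1341]
orientation: [-1.395, -2.813, 0.001]
contact_force: [-0.7, 0.7, -0.7]
finger_gap: 0.0198
```

Request:
send_rows:
  moves:
    - {"grip": -1,"travel": [-0.01,0.32,0],"yaw": 0.09}
    - {"grip": -1,"travel": [-0.02,0.64,0],"yaw": 0.18}
    - {"grip": -1,"travel": [-0.02,0.97,0],"yaw": 0.286}

```text
time: 8.45
tool_pos: [0.5094, 0.0106, 0.1341]
orientation: [-1.19, -2.906, 0.001]
contact_force: [0.3, 0.7, -0.8]
finger_gap: 0.0201
```

Request:
send_rows:
  moves:
    - {"grip": -1,"travel": [-0.01,0.32,0],"yaw": 0.09}
    - {"grip": -1,"travel": [-0.02,0.64,0],"yaw": 0.18}
    - {"grip": -1,"travel": [-0.02,0.97,0],"yaw": 0.286}

```text
time: 8.75
tool_pos: [0.5077, 0.0881, 0.1341]
orientation: [-0.979, -2.983, 0.001]
contact_force: [0.5, -0.3, 0.7]
finger_gap: 0.02
```

Request:
send_rows:
  moves:
    - {"grip": -1,"travel": [-0.01,0.32,0],"yaw": 0.09}
    - {"grip": -1,"travel": [-0.02,0.64,0],"yaw": 0.18}
    - {"grip": -1,"travel": [-0.02,0.97,0],"yaw": 0.286}

```text
time: 9.05
tool_pos: [0.5062, 0.1656, 0.134]
orientation: [-0.764, -3.046, 0.001]
contact_force: [0.4, -1.0, -0.8]
finger_gap: 0.02
```

Request:
send_rows:
  moves:
    - {"grip": -1,"travel": [-0.01,0.32,0],"yaw": 0.09}
    - {"grip": -1,"travel": [-0.02,0.64,0],"yaw": 0.18}
    - {"grip": -1,"travel": [-0.02,0.97,0],"yaw": 0.286}

```text
time: 9.35
tool_pos: [0.5046, 0.2431, 0.134]
orientation: [-0.544, -3.092, 0.002]
contact_force: [1.4, -0.3, -0.4]
finger_gap: 0.0201
```

Request:
send_rows:
  moves:
    - {"grip": -1,"travel": [-0.01,0.32,0],"yaw": 0.09}
    - {"grip": -1,"travel": [-0.02,0.64,0],"yaw": 0.18}
    - {"grip": -1,"travel": [-0.02,0.97,0],"yaw": 0.286}
    - {"grip": -1,"travel": [-0.02,0.97,0],"yaw": 0.286}

```text
time: 9.75
tool_pos: [0.5034, 0.3228, 0.1339]
orientation: [-0.32, -3.124, -0.002]
contact_force: [-1.2, -0.5, 0.0]
finger_gap: 0.0202
```

Run:
```python
from h import *
s=r.state();print(s["time"],s["tool_pos"],s["orientation"],s["finger_gap"])
c=cal("wrist"); im=save("wrist","place.png")
for n in["slot","brush"]:
    m=r.masks_of(n,"wrist"); print(n,[(round(x["conf"],2),x["extent"]) for x in m[:2]])
# overlay predicted wide compartment top outline
ce=np.array([.507,.316]);a=np.radians(-11.8);X=np.array([np.cos(a),np.sin(a)]);Y=np.array([-X[1],X[0]])
P=[np.r_[ce+sx*.108*X+sy*.042*Y,.014] for sx,sy in[(-1,-1),(1,-1),(1,1),(-1,1)]]
cv2.polylines(im,[topx(P,"wrist",c).astype(np.int32)],True,(255,0,0),1);cv2.imwrite("pics/place.png",im[:,:,::-1])
```

```text
9.75 [0.50337724 0.322767   0.13387638] [-3.19962873e-01 -3.12410440e+00 -1.76255375e-03] 0.020200604550515897
slot [(0.57, [215.7, 74.4, 156.0, 210.1])]
brush [(0.72, [292.7, 81.3, 51.9, 254.0])]
```

View pics/place.png

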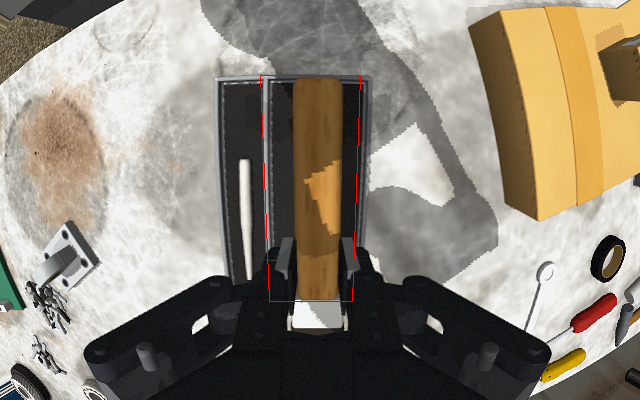

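Request:
send_rows:
  moves:
    - {"grip": -1,"travel": [0.04,0,-0.5],"yaw": 0}
    - {"grip": -1,"travel": [0.05,0,-0.8],"yaw": 0}
    - {"grip": -1,"travel": [0.05,0,-1],"yaw": 0}
    - {"grip": -1,"travel": [0.05,0,-1],"yaw": 0}

```text
time: 10.3
tool_pos: [0.5059, 0.3177, 0.0526]
orientation: [-0.327, -3.119, 0.006]
contact_force: [0.2, 0.6, -0.3]
finger_gap: 0.0205
```

Request:
send_rows:
  moves:
    - {"grip": -1,"travel": [0,0,-0.2],"yaw": 0}
    - {"grip": -1,"travel": [0,0,-0.4],"yaw": 0}
    - {"grip": -1,"travel": [0,0,-0.5],"yaw": 0}
    - {"grip": -1,"travel": [0,0,-0.57],"yaw": 0}
    - {"grip": -1,"travel": [0,0,-0.57],"yaw": 0}
    - {"grip": -1,"travel": [0,0,-0.57],"yaw": 0}

```text
time: 10.9
tool_pos: [0.5084, 0.3201, 0.0104]
orientation: [0.325, 3.124, 0.001]
contact_force: [1.2, 0.0, -0.2]
finger_gap: 0.0201
```

Request:
send_rows:
  moves:
    - {"grip": -1,"travel": [0,0,-0.03],"yaw": 0}
    - {"grip": -1,"travel": [0,0,-0.035],"yaw": 0}
    - {"grip": -1,"travel": [0,0,-0.035],"yaw": 0}

```text
time: 11.2
tool_pos: [0.5082, 0.3201, 0.0074]
orientation: [0.325, 3.124, 0.001]
contact_force: [-0.5, -0.1, 1.4]
finger_gap: 0.0199
```

Request:
send_rows:
  moves:
    - {"grip": 0.0,"travel": [0,0,0],"yaw": 0}
    - {"grip": 0.0,"travel": [0,0,0],"yaw": 0}
    - {"grip": 0.0,"travel": [0,0,0],"yaw": 0}
    - {"grip": 0.0,"travel": [0,0,0],"yaw": 0}
    - {"grip": 0.0,"travel": [0,0,0],"yaw": 0}

```text
time: 11.7
tool_pos: [0.5079, 0.32, 0.0069]
orientation: [-0.325, -3.125, -0.0]
contact_force: [-1.0, -0.4, 0.7]
finger_gap: 0.0428
```

Request:
send_rows:
  moves:
    - {"grip": 0.0,"travel": [0,0,0.15],"yaw": 0}
    - {"grip": 0.0,"travel": [0,0,0.5],"yaw": 0}
    - {"grip": 0.0,"travel": [0,0,1],"yaw": 0}
    - {"grip": 0.0,"travel": [0,0,1],"yaw": 0}

```text
time: 12.1
tool_pos: [0.5118, 0.3219, 0.0932]
orientation: [0.324, 3.115, 0.01]
contact_force: [1.3, 0.4, 0.4]
finger_gap: 0.0426
```

Request:
send_rows:
  moves:
    - {"grip": 0.0,"travel": [0,0,0.5],"yaw": 0}
    - {"grip": 0.0,"travel": [0,0,1],"yaw": 0}
    - {"grip": 0.0,"travel": [0,0,1],"yaw": 0}

```text
time: 12.4
tool_pos: [0.5113, 0.3217, 0.1733]
orientation: [0.324, 3.114, 0.01]
contact_force: [0.6, 0.4, 0.9]
finger_gap: 0.0423
```

Run:
```python
from h import *
s=r.state();print(s["time"],s["tool_pos"],s["orientation"],s["finger_gap"])
save("wrist","placed.png")
```

```text
12.4 [0.51126587 0.32165544 0.17332922] [0.323826   3.11427563 0.01022638] 0.04225699290732857
```

View pics/placed.png

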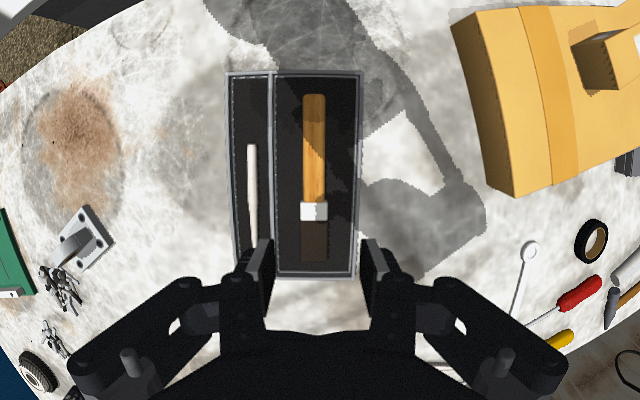

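Request:
send_rows:
  moves:
    - {"grip": 0.2,"travel": [0,-0.27,0.2],"yaw": -0.14}
    - {"grip": 0.2,"travel": [0.01,-0.55,0.4],"yaw": -0.28}
    - {"grip": 0.2,"travel": [0.015,-0.82,0.6],"yaw": -0.418}

```text
time: 12.75
tool_pos: [0.5081, 0.2534, 0.214]
orientation: [-0.652, -3.071, 0.003]
contact_force: [-0.1, 0.1, 0.8]
finger_gap: 0.0512
```

Request:
send_rows:
  moves:
    - {"grip": 0.2,"travel": [0,-0.27,0],"yaw": -0.14}
    - {"grip": 0.2,"travel": [0.01,-0.55,0],"yaw": -0.28}
    - {"grip": 0.2,"travel": [0.015,-0.82,0],"yaw": -0.418}

```text
time: 13.05
tool_pos: [0.5094, 0.1877, 0.2138]
orientation: [-0.97, -2.986, 0.002]
contact_force: [0.7, -0.4, 0.1]
finger_gap: 0.0514
```

Request:
send_rows:
  moves:
    - {"grip": 0.2,"travel": [0,-0.27,0],"yaw": -0.14}
    - {"grip": 0.2,"travel": [0.01,-0.55,0],"yaw": -0.28}
    - {"grip": 0.2,"travel": [0.015,-0.82,0],"yaw": -0.418}

```text
time: 13.35
tool_pos: [0.5105, 0.1221, 0.2136]
orientation: [-1.276, -2.868, 0.002]
contact_force: [-0.3, -0.3, -0.6]
finger_gap: 0.0515
```

Request:
send_rows:
  moves:
    - {"grip": 0.2,"travel": [0,-0.27,0],"yaw": -0.14}
    - {"grip": 0.2,"travel": [0.01,-0.55,0],"yaw": -0.28}
    - {"grip": 0.2,"travel": [0.015,-0.82,0],"yaw": -0.418}

```text
time: 13.65
tool_pos: [0.5117, 0.0567, 0.2136]
orientation: [-1.568, -2.72, 0.002]
contact_force: [-0.6, -0.6, 1.0]
finger_gap: 0.0509
```

Request:
send_rows:
  moves:
    - {"grip": 0.2,"travel": [0,-0.27,0],"yaw": -0.14}
    - {"grip": 0.2,"travel": [0.01,-0.55,0],"yaw": -0.28}
    - {"grip": 0.2,"travel": [0.015,-0.82,0],"yaw": -0.418}
    - {"grip": 0.2,"travel": [0.015,-0.82,0],"yaw": -0.418}
    - {"grip": 0.2,"travel": [0.015,-0.82,0],"yaw": -0.418}

```text
time: 14.15
tool_pos: [0.5132, -0.0079, 0.214]
orientation: [-1.84, -2.543, 0.001]
contact_force: [-0.1, -1.0, -1.0]
finger_gap: 0.0513
```

Run:
```python
from h import *
s=r.state();print(s["time"],s["tool_pos"],s["orientation"],s["finger_gap"])
o=s["orientation"];print("psi",2*np.degrees(np.arctan2(o[1],o[0]))-90)
c=cal("wrist"); im=save("wrist","brk.png")
m=r.masks_of("bracket","wrist"); print([(round(x["conf"],2),x["extent"]) for x in m[:2]])
# overlay foot (z .014) and web top guess
P0=np.array([.517,-.007]);a=np.radians(18.5);X=np.array([np.cos(a),np.sin(a)]);Y=np.array([-X[1],X[0]])
im=cv2.resize(im,None,fx=2,fy=2,interpolation=cv2.INTER_CUBIC)
for hx,hy,z in((.032,.042,.014),(.009,.028,.05)):
    P=[np.r_[P0+sx*hx*X+sy*hy*Y,z] for sx,sy in[(-1,-1),(1,-1),(1,1),(-1,1)]]
    cv2.polylines(im,[(2*topx(P,"wrist",c)).astype(np.int32)],True,(255,0,0),1)
q=(2*topx([np.r_[P0,.03]],"wrist",c)[0]).astype(int); print(q)
x0=max(q[0]-200,0);y0=max(q[1]-200,0)
cv2.imwrite("pics/brk_c.png",im[y0:y0+400,x0:x0+400,::-1]);print(x0,y0)
np.savez("c_brk.npz",*c)
```

```text
14.15 [ 0.51319042 -0.00791145  0.21395919] [-1.84019521e+00 -2.54343784e+00  5.41442055e-04] 0.05133061038498133
psi -341.77200692902505
[(0.76, [292.4, 135.6, 63.0, 77.0]), (0.62, [514.8, 142.1, 68.3, 63.8])]
[640 359]
440 159
```

View pics/brk_c.png

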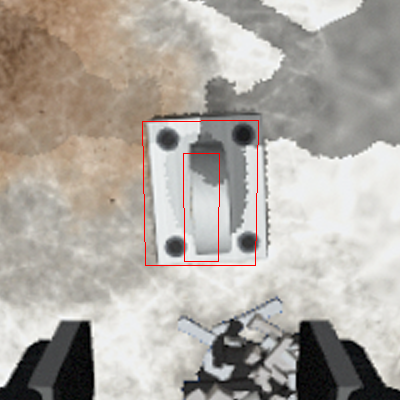

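Run:
```python
from h import *
d=np.load("c_brk.npz");c=tuple(d[k] for k in d.files)
f=lambda P,z:toworld((np.array(P)+[440,159])/2,z,"wrist",c)[:,:2]
w=f([(150,125),(262,117),(265,258),(158,260)],.014)
print(w.round(4),w.mean(0),[np.linalg.norm(w[i]-w[(i+1)%4]).round(4) for i in range(4)])
e=(w[3]+w[2]-w[0]-w[1]);print("y-axis ang",np.degrees(np.arctan2(*(-e)[::-1])), "x ang",[np.degrees(np.arctan2(*(b-a)[::-1])) for a,b in((w[0],w[1]),(w[3],w[2]))])
h=f([(169,139),(243,134),(248,242),(175,246)],.014)
print("holes",h.round(4),h.mean(0)); e=-(h[3]+h[2]-h[0]-h[1]);g=h[1]+h[2]-h[0]-h[3];print([np.degrees(np.arctan2(*v[::-1])) for v in(e,g)])
```

```text
[[ 0.4779  0.0219]
 [ 0.5354  0.0458]
 [ 0.5644 -0.0306]
 [ 0.5056 -0.0513]] [ 0.52082078 -0.00355976] [np.float64(0.0623), np.float64(0.0817), np.float64(0.0623), np.float64(0.0783)]
y-axis ang 110.76735002946504 x ang [np.float64(22.48836771105934), np.float64(19.324908140339048)]
holes [[ 0.4903  0.0177]
 [ 0.5285  0.0333]
 [ 0.5517 -0.0246]
 [ 0.5124 -0.0401]] [ 0.52072788 -0.00344083]
[np.float64(111.38370630332433), np.float64(21.86534997663006)]
```

Request:
send_rows:
  moves:
    - {"grip": 0.2,"travel": [0.05,0.03,-0.3],"yaw": 0.115}
    - {"grip": 0.2,"travel": [0.09,0.055,-0.7],"yaw": 0.115}
    - {"grip": 0.2,"travel": [0.09,0.055,-1],"yaw": 0.115}
    - {"grip": 0.2,"travel": [0.09,0.055,-1],"yaw": 0.115}
    - {"grip": 0.2,"travel": [0.09,0.055,-1],"yaw": 0.115}
    - {"grip": 0.2,"travel": [0.09,0.055,-1],"yaw": 0.115}

```text
time: 14.85
tool_pos: [0.5222, -0.0033, 0.1364]
orientation: [1.765, 2.596, 0.002]
contact_force: [0.4, 0.4, -0.4]
finger_gap: 0.0513
```

Run:
```python
from h import *
s=r.state();print(s["tool_pos"],2*np.degrees(np.arctan2(s["orientation"][1],s["orientation"][0]))%360-90)
c=cal("wrist"); im=save("wrist","brk2.png")
im=cv2.resize(im,None,fx=1.25,fy=1.25)
q=1.25*topx([s["tool_pos"],np.r_[.5207,-.0035,.06]],"wrist",c);print(q)
cv2.imwrite("pics/brk2.png",im[:,:,::-1])
```

```text
[ 0.52224166 -0.0033477   0.13635717] 21.588323272757165
[[395.32952555 315.11458988]
 [392.73917573 259.63818641]]
```

View pics/brk2.png

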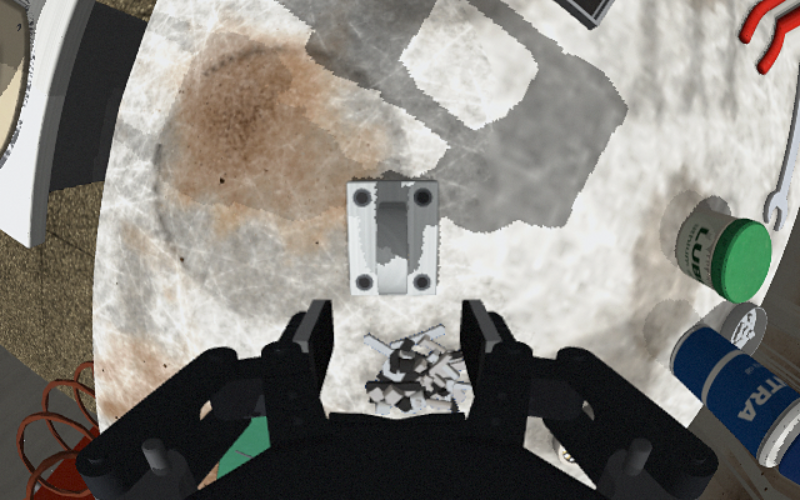

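Request:
send_rows:
  moves:
    - {"grip": 0.2,"travel": [0,0,-0.3],"yaw": 0}
    - {"grip": 0.2,"travel": [0,0,-0.6],"yaw": 0}
    - {"grip": 0.2,"travel": [0,0,-0.7],"yaw": 0}
    - {"grip": 0.2,"travel": [0,0,-0.7],"yaw": 0}

```text
time: 15.3
tool_pos: [0.5209, -0.0036, 0.0788]
orientation: [-1.767, -2.597, 0.001]
contact_force: [-0.9, -0.6, 0.2]
finger_gap: 0.0511
```

Request:
send_rows:
  moves:
    - {"grip": 0.2,"travel": [0,0,-0.2],"yaw": 0}
    - {"grip": 0.2,"travel": [0,0,-0.4],"yaw": 0}
    - {"grip": 0.2,"travel": [0,0,-0.55],"yaw": 0}
    - {"grip": 0.2,"travel": [0,0,-0.7],"yaw": 0}
    - {"grip": 0.2,"travel": [0,0,-0.7],"yaw": 0}

```text
time: 15.8
tool_pos: [0.5204, -0.0035, 0.022]
orientation: [-1.766, -2.596, 0.001]
contact_force: [0.3, -0.4, 0.1]
finger_gap: 0.0512
```

Request:
send_rows:
  moves:
    - {"grip": -1,"travel": [0,0,0],"yaw": 0}
    - {"grip": -1,"travel": [0,0,0],"yaw": 0}
    - {"grip": -1,"travel": [0,0,0],"yaw": 0}
    - {"grip": -1,"travel": [0,0,0],"yaw": 0}
    - {"grip": -1,"travel": [0,0,0],"yaw": 0}
    - {"grip": -1,"travel": [0,0,0],"yaw": 0}
    - {"grip": -1,"travel": [0,0,0],"yaw": 0}

```text
time: 16.5
tool_pos: [0.5216, -0.0037, 0.0236]
orientation: [1.766, 2.597, 0.001]
contact_force: [-1.0, -0.1, 5.3]
finger_gap: 0.0171
```

Request:
send_rows:
  moves:
    - {"grip": -1,"travel": [0,0,0.2],"yaw": 0}
    - {"grip": -1,"travel": [0,0,0.6],"yaw": 0}
    - {"grip": -1,"travel": [0,0,1],"yaw": 0}
    - {"grip": -1,"travel": [0,0,1],"yaw": 0}

```text
time: 16.9
tool_pos: [0.524, -0.0039, 0.106]
orientation: [1.763, 2.591, 0.006]
contact_force: [1.7, 0.3, -4.9]
finger_gap: 0.0175
```

Request:
send_rows:
  moves:
    - {"grip": -1,"travel": [0,-0.25,0],"yaw": -0.05}
    - {"grip": -1,"travel": [0.01,-0.55,0],"yaw": -0.1}
    - {"grip": -1,"travel": [0.016,-0.9,0],"yaw": -0.158}

```text
time: 17.2
tool_pos: [0.5209, -0.0753, 0.1009]
orientation: [-1.866, -2.523, 0.001]
contact_force: [0.4, -0.4, -4.6]
finger_gap: 0.0173
```

Request:
send_rows:
  moves:
    - {"grip": -1,"travel": [0,-0.3,0],"yaw": -0.05}
    - {"grip": -1,"travel": [0.01,-0.6,0],"yaw": -0.1}
    - {"grip": -1,"travel": [0.016,-0.9,0],"yaw": -0.158}

```text
time: 17.5
tool_pos: [0.5223, -0.148, 0.1006]
orientation: [-1.966, -2.446, 0.001]
contact_force: [0.1, 0.2, -5.0]
finger_gap: 0.0172
```

Request:
send_rows:
  moves:
    - {"grip": -1,"travel": [0,-0.3,0],"yaw": -0.05}
    - {"grip": -1,"travel": [0.01,-0.6,0],"yaw": -0.1}
    - {"grip": -1,"travel": [0.016,-0.9,0],"yaw": -0.158}

```text
time: 17.8
tool_pos: [0.5236, -0.2198, 0.1004]
orientation: [-2.061, -2.366, 0.001]
contact_force: [1.0, 1.3, -3.9]
finger_gap: 0.0175
```

Request:
send_rows:
  moves:
    - {"grip": -1,"travel": [0,-0.3,0],"yaw": -0.05}
    - {"grip": -1,"travel": [0.01,-0.6,0],"yaw": -0.1}
    - {"grip": -1,"travel": [0.016,-0.9,0],"yaw": -0.158}

```text
time: 18.1
tool_pos: [0.525, -0.2916, 0.1002]
orientation: [-2.152, -2.283, 0.0]
contact_force: [0.4, -0.0, -4.2]
finger_gap: 0.017
```

Request:
send_rows:
  moves:
    - {"grip": -1,"travel": [0,-0.3,0],"yaw": -0.05}
    - {"grip": -1,"travel": [0.01,-0.6,0],"yaw": -0.1}
    - {"grip": -1,"travel": [0.016,-0.8,0],"yaw": -0.158}
    - {"grip": -1,"travel": [0.016,-0.9,0],"yaw": -0.158}
    - {"grip": -1,"travel": [0.016,-0.9,0],"yaw": -0.158}
    - {"grip": -1,"travel": [0.016,-0.9,0],"yaw": -0.158}

```text
time: 18.7
tool_pos: [0.5271, -0.3623, 0.1022]
orientation: [-2.241, -2.199, -0.001]
contact_force: [0.0, 0.7, -3.7]
finger_gap: 0.0171
```

Run:
```python
from h import *
s=r.state();print(s["time"],s["tool_pos"],2*np.degrees(np.arctan2(s["orientation"][1],s["orientation"][0]))%360-90,s["finger_gap"],s["contact_force"])
c=cal("wrist"); im=save("wrist","over.png")
im=cv2.resize(im,None,fx=1.25,fy=1.25)
ce=np.array([.5715,-.419]);a=np.radians(-1);X=np.array([np.cos(a),np.sin(a)]);Y=np.array([-X[1],X[0]])
L=[np.r_[ce-.092*X,.012],np.r_[ce,.012],np.r_[ce+.188*Y,.012]]
cv2.polylines(im,[(1.25*topx(L,"wrist",c)).astype(np.int32)],False,(255,0,0),1)
cv2.imwrite("pics/over.png",im[:,:,::-1])
```

```text
18.7 [ 0.52709817 -0.36232987  0.10222722] -1.0733835139208168 0.01706841488083268 [ 0.03549196  0.74413399 -3.65607969]
```

View pics/over.png

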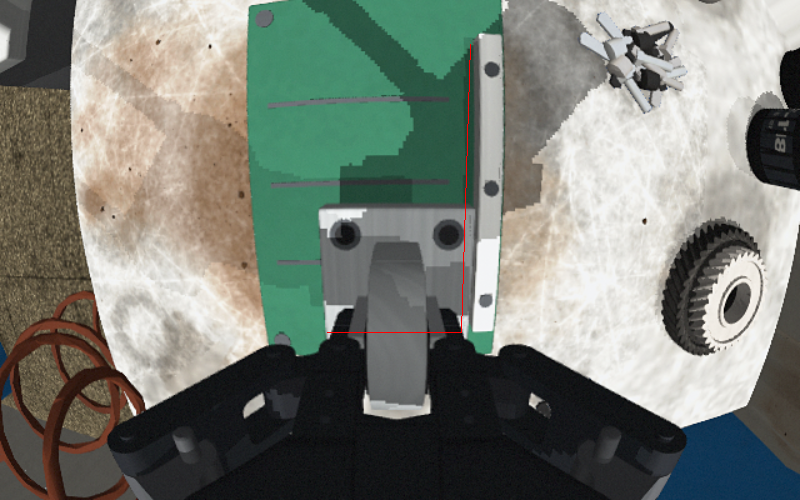

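Request:
send_rows:
  moves:
    - {"grip": -1,"travel": [0,0,-0.25],"yaw": 0}
    - {"grip": -1,"travel": [0,0,-0.5],"yaw": 0}
    - {"grip": -1,"travel": [0,0,-0.68],"yaw": 0}
    - {"grip": -1,"travel": [0,0,-0.76],"yaw": 0}
    - {"grip": -1,"travel": [0,0,-0.76],"yaw": 0}
    - {"grip": -1,"travel": [0,0,-0.76],"yaw": 0}

```text
time: 19.35
tool_pos: [0.5281, -0.3635, 0.0429]
orientation: [2.241, 2.2, 0.0]
contact_force: [0.2, 0.4, -4.1]
finger_gap: 0.0174
```

Request:
send_rows:
  moves:
    - {"grip": -1,"travel": [0,0,-0.02],"yaw": 0}
    - {"grip": -1,"travel": [0,0,-0.03],"yaw": 0}
    - {"grip": -1,"travel": [0,0,-0.04],"yaw": 0}
    - {"grip": -1,"travel": [0,0,-0.04],"yaw": 0}

```text
time: 19.75
tool_pos: [0.5275, -0.3637, 0.0391]
orientation: [2.242, 2.2, 0.0]
contact_force: [0.0, 0.5, -4.1]
finger_gap: 0.0178
```

Weight 4 N, still hanging; contact expected about 3.5 mm lower.

Request:
send_rows:
  moves:
    - {"grip": -1,"travel": [0,0,-0.02],"yaw": 0}
    - {"grip": -1,"travel": [0,0,-0.03],"yaw": 0}
    - {"grip": -1,"travel": [0,0,-0.035],"yaw": 0}
    - {"grip": -1,"travel": [0,0,-0.035],"yaw": 0}

```text
time: 20.15
tool_pos: [0.5275, -0.3636, 0.036]
orientation: [-2.242, -2.2, -0.0]
contact_force: [-0.1, 0.9, -4.5]
finger_gap: 0.0176
```

Request:
send_rows:
  moves:
    - {"grip": -1,"travel": [0,0,-0.01],"yaw": 0}
    - {"grip": -1,"travel": [0,0,-0.015],"yaw": 0}
    - {"grip": -1,"travel": [0,0,-0.015],"yaw": 0}

```text
time: 20.45
tool_pos: [0.5276, -0.3637, 0.0357]
orientation: [2.242, 2.2, 0.0]
contact_force: [-1.3, 2.7, 1.8]
finger_gap: 0.0172
```

Request:
send_rows:
  moves:
    - {"grip": -1,"travel": [0.05,0,0],"yaw": 0}
    - {"grip": -1,"travel": [0.1,0,0],"yaw": 0}
    - {"grip": -1,"travel": [0.12,0,0],"yaw": 0}
    - {"grip": -1,"travel": [0.14,0,0],"yaw": 0}
    - {"grip": -1,"travel": [0.14,0,0],"yaw": 0}

```text
time: 20.95
tool_pos: [0.5394, -0.3641, 0.0357]
orientation: [2.241, 2.199, -0.0]
contact_force: [-1.7, -0.2, 5.3]
finger_gap: 0.0169
```

Request:
send_rows:
  moves:
    - {"grip": -1,"travel": [0,-0.05,0],"yaw": 0}
    - {"grip": -1,"travel": [0,-0.1,0],"yaw": 0}
    - {"grip": -1,"travel": [0,-0.12,0],"yaw": 0}
    - {"grip": -1,"travel": [0,-0.14,0],"yaw": 0}
    - {"grip": -1,"travel": [0,-0.14,0],"yaw": 0}

```text
time: 21.45
tool_pos: [0.5399, -0.3749, 0.0357]
orientation: [2.242, 2.199, 0.002]
contact_force: [0.1, 2.1, 5.0]
finger_gap: 0.0176
```

Request:
send_rows:
  moves:
    - {"grip": -1,"travel": [0.015,0,0],"yaw": 0}
    - {"grip": -1,"travel": [0.03,0,0],"yaw": 0}
    - {"grip": -1,"travel": [0.03,0,0],"yaw": 0}

```text
time: 21.75
tool_pos: [0.5415, -0.3751, 0.0357]
orientation: [2.241, 2.2, -0.0]
contact_force: [-2.0, 1.0, 6.3]
finger_gap: 0.0177
```

Request:
send_rows:
  moves:
    - {"grip": -1,"travel": [0,-0.015,0],"yaw": 0}
    - {"grip": -1,"travel": [0,-0.03,0],"yaw": 0}
    - {"grip": -1,"travel": [0,-0.03,0],"yaw": 0}

```text
time: 22.05
tool_pos: [0.5415, -0.3753, 0.0357]
orientation: [-2.241, -2.199, -0.004]
contact_force: [-1.8, 5.8, 7.2]
finger_gap: 0.0171
```

Request:
send_rows:
  moves:
    - {"grip": -1,"travel": [0.015,0,0],"yaw": 0}
    - {"grip": -1,"travel": [0.03,0,0],"yaw": 0}
    - {"grip": -1,"travel": [0.03,0,0],"yaw": 0}

```text
time: 22.35
tool_pos: [0.5416, -0.3753, 0.0358]
orientation: [-2.238, -2.198, 0.001]
contact_force: [-6.6, 5.7, 9.9]
finger_gap: 0.0174
```

Request:
send_rows:
  moves:
    - {"grip": -1,"travel": [0.015,0,0],"yaw": 0}
    - {"grip": -1,"travel": [0.03,-0.01,0],"yaw": 0}
    - {"grip": -1,"travel": [0.03,-0.01,0],"yaw": 0}

```text
time: 22.65
tool_pos: [0.5418, -0.3753, 0.0359]
orientation: [-2.234, -2.195, 0.004]
contact_force: [-12.5, 6.2, 15.0]
finger_gap: 0.0172
```

Request:
send_rows:
  moves:
    - {"grip": -1,"travel": [-0.02,-0.01,-0.01],"yaw": 0}
    - {"grip": -1,"travel": [-0.02,-0.01,-0.015],"yaw": 0}
    - {"grip": -1,"travel": [-0.02,-0.01,-0.015],"yaw": 0}

```text
time: 22.95
tool_pos: [0.5417, -0.3753, 0.0358]
orientation: [-2.236, -2.196, -0.0]
contact_force: [-9.8, 9.2, 18.5]
finger_gap: 0.0171
```

Run:
```python
from h import *
from scipy.spatial.transform import Rotation as Ro
s=r.state();print(s["tool_pos"],s["contact_force"],s["torque"]);M=Ro.from_rotvec(s["orientation"]).as_matrix();print(M.round(4),"psi",np.degrees(np.arctan2(M[1,1],M[0,1])))
c=cal("wrist"); im=save("wrist","press.png"); sc=save("scene","press_s.png")
im=cv2.resize(im[80:360,180:460],None,fx=2,fy=2,interpolation=cv2.INTER_CUBIC)
cv2.imwrite("pics/press.png",im[:,:,::-1])
```

```text
[ 0.54167112 -0.37531052  0.03579979] [-9.8038883   9.16377694 18.45843391] [1.10841773 1.30183093 0.15135096]
[[ 0.0181  0.9998 -0.0052]
 [ 0.9998 -0.018   0.0056]
 [ 0.0055 -0.0053 -1.    ]] psi -1.0340498453539066
```

View pics/press.png

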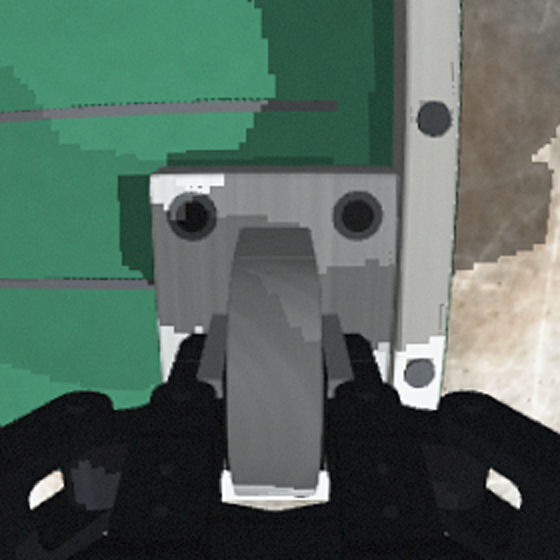

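Run:
```python
from h import *
a=cv2.imread("pics/press_s.png"); cv2.imwrite("pics/press_sc.png",cv2.resize(a[135:325,195:415],None,fx=3,fy=3,interpolation=cv2.INTER_CUBIC))
s=r.state();print(s["time"],s["contact_force"],s["tool_pos"],s["finger_gap"])
```

```text
23.05 [-10.0720417    8.80602899  18.44516563] [ 0.54164867 -0.37532076  0.03578245] 0.017653754320660846
```

View pics/press_sc.png

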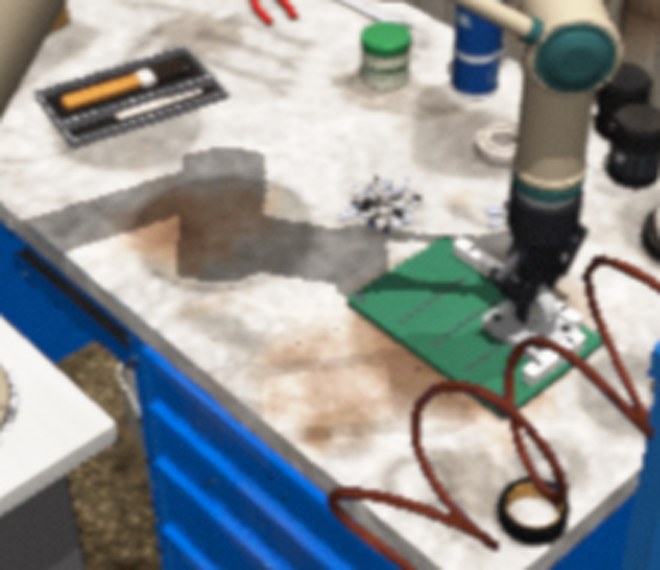

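```bash
python3 -c "
from h import *
print(r.finish_job()); s=r.state(); print(s['time'],s['contact_force'],s['tool_pos'],s['finger_gap'])"
```

```text
the job is handed in; nothing more can be done
None
the job is handed in; nothing more can be done
```

I moved the brush off the jig and laid it flat and lengthwise in the tray's wide compartment. I then gripped the bracket by its web, set it on the jig bed, slid it into the corner and handed the job in at about 23 s, still gripping and pressing.

- **Last force check:** the bracket was pressed with about 10 N against the back fence, 9 N against the end stop and 18 N down. The readings were steady between the last two checks, and the grip opening was 17.6 mm on the 18 mm web.
- **Squareness:** the tool's yaw was −1.03°. The jig measured −0.8° along the back fence and −1.3° along the end stop.
- **Tilt:** the tool leaned about 0.3° on each axis under the push. If the bracket leaned with it, one edge of the foot could be up by about 0.3–0.5 mm. I judged that acceptable and left it.
- **Fence contact:** the last wrist picture showed the foot flush with the back fence. The gripper hid the end-stop contact, so I judged it from the force rise and position alone. The stop point differed by about 2 mm in each direction from my first camera estimate of the corner, about what the camera accuracy allows.
- **Rest of the scene:** the last scene picture showed the brush in the wide compartment and the punch still in the narrow one. The bearing, grease jar and tape roll stood apart from all the work; I did not re-measure their positions.

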